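# Raise the guard of the high-voltage test fixture

## Robot

A 6-joint arm with a two-finger parallel gripper is mounted at the origin on the work surface. World frame = base frame: x ahead of the robot, y to its left, z up, the work surface at z = 0. Lengths are in mm, angles in degrees, forces in N, time in s.
With the tool pointing down it reaches from about 300 to 850 mm from the base axis. Payload 4.2 kg.
Tool frame: the origin (TCP) lies midway between the tips of the shut fingers; the grasp point (between the pads) lies env.grip_depth behind it (env.grip_depth is the distance from the TCP to the grasp point, in mm); z points along the fingers, y is the direction in which the jaws open and shut (so a half turn about z gives the same grasp; the last joint's range is limited). The gripper opens to 91 mm and grips with 3 to 60 N. Pads are 32 mm wide; open, the fingers measure 118 mm over their backs; the gripper's body (76 mm by 178 mm) begins 60 mm behind the grasp point.
Start: joints at [73.339, 18.312, 89.639, -0, 72.044, -1.146], TCP at [153.816, 554.064, 185.876] pointing down, gripper open.
Joint ranges: [-177.97, 177.97], [-48.28, 115.42], [12.27, 149.76], [-77.06, 257.06], [2.81, 150.46], [-146.56, 146.56]. Speed limits (degrees/s): [147.25, 147.25, 180, 180, 180, 180].

## Interface

Orientations are given as [roll, pitch, yaw] about the fixed x, y, z axes, in that order (R = Rz(yaw) Ry(pitch) Rx(roll)).
In Python, from workcell import env, cams, spotter gives the robot as it stands.
- The arm moves only by the tool apply_moves, never from a script. Its argument "plan" is a list of rows, each an object with "jaw": the closure, from 0 (fully open) to 1 (shut); "delta_pos": the shift along the tool's x, y, z in mm, a list of three; "spin": the turn about the tool's z in rad. In form: [{"jaw": jaw, "delta_pos": [dx, dy, dz], "spin": spin}, ...]. A call has exactly 8 rows; each row is the pose to reach, as a shift and turn from the pose measured when the call began, along the tool's axes at that moment; what a row does not reach only later rows make up. A row lasts 1/8 s, in which the tool goes at most 62.5 mm and 10.7 degrees, less where a joint would pass 70% of its speed; a pose out of reach is approached as far as the arm can. A call with a gripper value outside its range is refused whole. The fingers move at their own pace and stop on an object; "squeeze" is the grip in N (left out, the last holds). Time passes only in rows, so rows that repeat a pose let the fingers close, or fill a call up. It gives the time, the measured TCP pose, the force and the opening at its end, in the units of the state.
- env.state(): the state, without advancing time (a new reading comes with each control period).
- cams.grab_frame(name): name is "side" or "top" or "wrist"; returns the picture (480x640x3 uint8, red, green, blue); there is no depth.
- cams.calibration(name): a dict with "camera_matrix" (3x3 intrinsics, pixels), "rvec" (rotation vector, rad) and "tvec" (3), from world to camera coordinates, as OpenCV has them. Camera axes: x right, y down, z forward; pixel columns grow to the right and rows downward; lengths in mm; the calibration is good to about 2 mm. A picture is of the moment at which its call begins: read the wrist's pose just before it. calibration takes no time and is no camera call; for the wrist camera it gives the pose at the moment of the call.
- env.job_done(): hands the job in, once; it reports no verdict.
Trained networks look in the newest picture that a camera, given by its name, has taken for a name from the list of things; names that differ only in an ending like _2 or _b are one class to them, and where a whole thing is asked for, a point or a joint stands for the part that bears it (a point fixed in the world has none). Each returns a list of dicts, best first, with "confidence" (0 to 1); they miss things now and then, are a little off and sometimes report something else, mostly with a low value. They report only what shows in the picture. A call takes as long as a camera call.
- spotter.masks_of(camera, target): "region" (480x640 bool, what is visible of it) and "extent" ([left, top, right, bottom] in pixels, round what is visible of it).
The state is a dict: "time_s": time; "qpos": joint angles; "qvel": joint speeds; "effort": joint torques, N m; "ee_pos": TCP position; "ee_rot": TCP orientation; "force": force on the tool from outside, world axes, zero at the start; "torque": the same for the moment, N m; "gripper_width": finger opening in mm.
Only numpy, scipy, OpenCV 4.12 (cv2) and the standard library are available. Lean on these libraries where they do the work, as an engineer would, in place of code of your own. Each camera call takes 0.05 s, during which the arm holds its last target.

## Task

The board's high-voltage test is over: press the red stop button on the control box fully down and let it come back up, then push the clear guard of the test fixture gently up past its balance point so that it stays raised by itself against its end stop. Only press and push with the fingers, grip and lift nothing; do not press the green start button, and leave the board, the control box and everything else on the bench where they are.

Things in the scene. Friction and masses are not known exactly. Their poses are not given: they have to be found in the camera images.
- guard (a joint): clear swing-up safety guard of the test fixture, angle in rad about its level hinge: 0 = shut, grows as its front rises, end stop 1.48 (nearly upright). Rigid, about 1.4 kg, counterweights on tails behind the hinge. Lifting it takes 1.5 to 3 N at the front bar, less as it rises; it balances near 0.85: below that it falls shut, beyond it swings on (about 1 rad/s, damped) and stays.
- guard_hinge (a point): mid-point of the guard's hinge axis, fixed, 125 mm above the bench. Its y axis is the hinge axis, its -x axis points level from the hinge to the guard's front (slantwise to the robot). Fixture: grey base 280 x 320 x 30 mm, front edge 175 mm before the hinge; posts 145 mm high; counterweights up to 215 mm high when shut; two rest pins 150 mm before it, 119 mm either side of the middle.
- guard_bar (a point): middle of the guard's front bar, on its centre line, moving with it: round yellow sleeve 22 mm thick, 180 mm long, parallel to the hinge, 215 mm from it and at its height when shut. It overhangs the base by 40 mm: free below down to the bench. The clear hood's front panel, 224 mm wide, 12 mm above to 92 mm below the bar's level, stands 55 mm behind the bar; the gap between is open.
- board_under (a point): the circuit board under test, lying loose under the guard, 88 x 126 mm with parts up to 32 mm high; this point is the centre of its underside.
- control_box: light grey two-button control box on rubber feet, standing loose on the bench on one or other side of the fixture, 85 x 150 mm, 54 mm high, 0.9 kg; origin at the centre of its underside, its y axis along the row of buttons (from red to green).
- stop_top (a point): centre of the top of the red round STOP button when it is up, 28 mm in diameter, 66 mm above the bench, facing up, 12 mm proud of the box's top; it is pressed straight down.
- stop (a joint): travel of the red button in m: 0 = up, 0.006 = fully down; it springs back. It takes 1.5 N to start moving and about 5 N to be fully down.
- start_top (a point): centre of the top of the green round START button when it is up, same size and height, 70 mm from the red one.
- start (a joint): travel of the green button in m: 0 = up, 0.006 = fully down; it springs back.
- multimeter: hand-held meter lying face up, 155 x 80 mm, 44 mm high, on the other side of the fixture; origin at the centre of its underside.
- speaker: small loudspeaker, 66 mm in diameter, 31 mm high; origin at the centre of its underside.
- solder_spool: standing spool of solder, 56 mm in diameter, 46 mm high; origin at the centre of its underside.
- tip_cleaner: brass tin of soldering-tip wool, 72 mm in diameter, 66 mm high; origin at the centre of its underside.
- breadboard: white breadboard with a few parts, 55 x 165 mm, up to 32 mm high; origin at the centre of its underside.
- screwdriver: screwdriver lying on the bench, 160 mm long, up to 30 mm thick; origin on its underside.

How it is judged:
By the outcome, as a careful person would: the job done as asked, in the order asked, and still so for the second after the job is handed in, with the robot touching nothing.
It also fails if it takes over 64 s, if anything falls off the work surface, if the arm or the gripper's body presses on something with over 40 N, if the wrist force passes 120 N, or if a joint passes its speed limit or range.

## Working session

There is one attempt and no reset: what is moved stays moved. The work goes in short steps, Python scripts to look and compute and a tool call to move; the robot and the scene stay as the last step left them, time stands still between calls to the robot, and variables do not carry over. Pictures are saved under pics/ and viewed, and the job is handed in when it is done.

Besides the shell and the picture viewer there is one more tool, called as a command line: name --argument value ..., lists and objects as JSON in quotes. apply_moves: Moves the arm, as the interface text tells. Its arguments: {"type":"object","properties":{"plan":{"type":"array"},"squeeze":{"type":"number"}},"required":["plan"]}

```bash
ls; mkdir -p pics
python3 - <<'E'
from workcell import env,cams,spotter
import cv2
print(env.state(), env.grip_depth)
for n in ["side","top","wrist"]:
    im=cams.grab_frame(n); cv2.imwrite(f"pics/{n}0.png",im[:,:,::-1])
    c=cams.calibration(n); print(n,c)
E
```

```text
pics
{'time_s': 0.0, 'qpos': array([ 7.33395556e+01,  1.83516175e+01,  8.97081857e+01, -1.57607524e-03,
        7.20438524e+01, -1.14498582e+00]), 'qvel': array([-0.10264493,  0.07262885,  0.08252792, -0.02272031,  0.03062298,
        0.01633402]), 'effort': array([-4.85406108e-04, -4.12454259e+01, -2.31976211e+01,  7.28030805e-02,
        4.57289396e-02, -1.44468158e-04]), 'ee_pos': array([153.64677422, 553.49741935, 185.00851431]), 'ee_rot': array([-1.79896335e+02, -5.73161837e-04,  1.64485028e+02]), 'force': array([-0.68645055,  0.59833766,  0.74362755]), 'torque': array([-0.04167431,  0.01514763, -0.01596679]), 'gripper_width': 91.3993818435049} 18.8
side {'camera_matrix': array([[514.70238286,   0.        , 312.20514987],
       [  0.        , 514.70238286, 256.83039855],
       [  0.        ,   0.        ,   1.        ]]), 'rvec': array([ 2.14950058, -0.80994183,  0.41016453]), 'tvec': array([-371.71563938,  251.90879969, 1005.23201203])}
top {'camera_matrix': array([[459.23387862,   0.        , 318.24753882],
       [  0.        , 459.23387862, 235.95895835],
       [  0.        ,   0.        ,   1.        ]]), 'rvec': array([ 2.16843245, -2.22521655,  0.03649006]), 'tvec': array([   8.69015274,  463.31710805, 1118.05024443])}
wrist {'camera_matrix': array([[357.60841639,   0.        , 321.06887632],
       [  0.        , 357.60841639, 241.19938249],
       [  0.        ,   0.        ,   1.        ]]), 'rvec': array([-2.31474261, -1.76070567, -0.24646409]), 'tvec': array([-574.56540538,  -31.44204935,  390.57460721])}
```

View pics/side0.png

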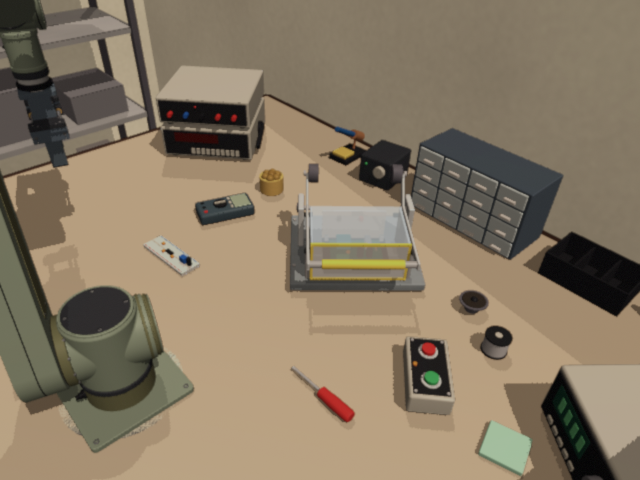

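View pics/top0.png

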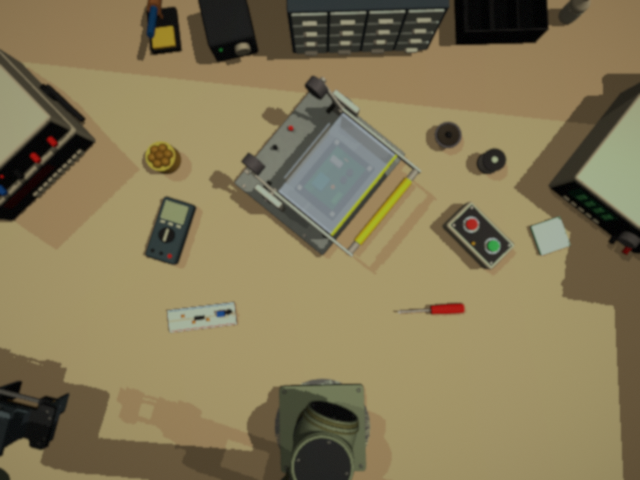

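View pics/wrist0.png

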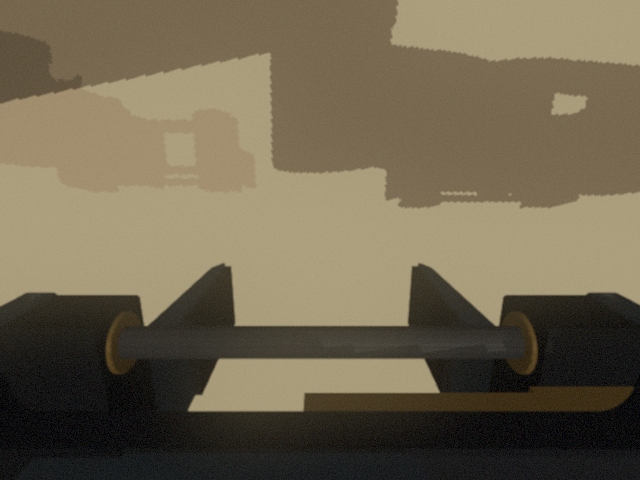

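Side view: the fixture is in the middle, with its yellow sleeve from about (322,263) to (405,265). The control box is to its right, red button at (428,349), green at (431,379). Top view: sleeve from (360,241) to (409,182), red button (471,225), green (492,246).

```bash
cat > h.py <<'E'
from workcell import env,cams,spotter
import cv2, numpy as np
from scipy.spatial.transform import Rotation as Ro
def P(c):
    R=cv2.Rodrigues(c["rvec"])[0]; return c["camera_matrix"]@np.c_[R,c["tvec"]]
def tri(c1,p1,c2,p2):
    X=cv2.triangulatePoints(P(c1),P(c2),np.array(p1,float).reshape(2,1),np.array(p2,float).reshape(2,1))[:,0]
    X=X[:3]/X[3]
    return X
def proj(c,X): return cv2.projectPoints(np.atleast_2d(np.array(X,float)),c["rvec"],c["tvec"],c["camera_matrix"],None)[0][:,0]
def onz(c,p,z):
    R=cv2.Rodrigues(c["rvec"])[0]; C=-R.T@c["tvec"]; d=R.T@np.linalg.inv(c["camera_matrix"])@np.array([p[0],p[1],1.])
    return C+d*(z-C[2])/d[2]
E
python3 - <<'E'
from h import *
T=cams.calibration("top");S=cams.calibration("side")
r={}
for n in ["stop_top","start_top","control_box","guard_bar","multimeter","guard"]:
    for k in ["top","side"]:
        for m in spotter.masks_of(k,n)[:2]:
            ys,xs=np.nonzero(m["region"]); ce=(xs.mean(),ys.mean())
            print(n,k,round(m["confidence"],2),m["extent"],len(xs),np.round(ce,1))
            r.setdefault((n,k),(ce,m["region"]))
# colour centres
for k in ["top","side"]:
    im=cams.grab_frame(k); hsv=cv2.cvtColor(im,cv2.COLOR_RGB2HSV)
    m=cv2.inRange(hsv,(20,150,100),(35,255,255)); n,l,st,ce=cv2.connectedComponentsWithStats(m)
    for i in range(1,n):
        if st[i,4]>60: print("yellow",k,st[i],ce[i])
    for nm,a,b in [("red",(0,150,90),(8,255,255)),("red2",(172,150,90),(180,255,255)),("green",(55,100,60),(90,255,255))]:
        m=cv2.inRange(hsv,a,b); n,l,st,ce=cv2.connectedComponentsWithStats(m)
        for i in range(1,n):
            if st[i,4]>40: print(nm,k,st[i],ce[i])
    crop={"top":im[130:280,320:520],"side":im[210:420,280:480]}[k]
    cv2.imwrite(f"pics/c_{k}.png",cv2.resize(crop,None,fx=2.8 if k=="side" else 3.8,fy=2.8 if k=="side" else 3.8,interpolation=cv2.INTER_CUBIC)[:,:,::-1])
for n in ["stop_top","start_top","control_box"]:
    try: print(n,tri(T,r[n,"top"][0],S,r[n,"side"][0]))
    except KeyError as e: print(e)
print(env.state()["time_s"])
E
```

```text
stop_top top 0.97 [445.8, 200.1, 513.9, 268.3] 2539 [478.2 234.9]
stop_top side 0.69 [404.5, 334.4, 449.7, 415.8] 3528 [427.8 375.6]
stop_top side 0.69 [304.0, 162.3, 419.9, 279.6] 8347 [359.4 238.3]
start_top top 0.84 [443.0, 201.6, 512.2, 271.2] 2494 [478. 235.]
start_top side 0.67 [402.8, 334.9, 455.0, 414.6] 3590 [427.9 375.7]
control_box top 0.89 [443.9, 203.4, 515.5, 269.4] 2526 [478.  234.9]
control_box top 0.6 [144.7, 193.9, 195.9, 263.4] 2217 [170.7 229.6]
control_box side 0.8 [403.6, 337.8, 453.8, 415.8] 3543 [428.2 375.6]
guard_bar side 0.67 [303.8, 164.8, 421.4, 278.4] 8472 [359.1 237.7]
multimeter top 0.81 [144.3, 193.6, 196.1, 263.7] 2285 [170.7 230.3]
multimeter top 0.43 [484.7, 240.5, 500.8, 250.3] 117 [493.1 245.1]
multimeter side 0.72 [402.6, 334.9, 456.2, 417.5] 3646 [427.6 375.8]
multimeter side 0.61 [193.8, 194.4, 255.4, 222.5] 1283 [224.9 208.1]
guard top 0.9 [241.2, 76.0, 418.3, 254.6] 10003 [338.5 172.9]
guard top 0.47 [444.2, 201.7, 514.1, 268.8] 2532 [478.1 235.1]
guard side 0.89 [304.2, 161.7, 419.8, 280.7] 8483 [359.3 237.7]
yellow top [152  26  23  22 418
[... 565 characters left out ...]
llow side [310 244 102  16 298] [364.15100671 245.98657718]
yellow side [310 260  97  20 906] [360.80573951 266.53863135]
red side [422 342  14  13 139] [428.28057554 348.1942446 ]
red side [317 387  37  35 540] [335.46296296 404.2962963 ]
green side [425 370  14  15 161] [431.29813665 377.11801242]
green side [559 398   8  15  62] [562.12903226 405.11290323]
green side [564 410   8  15  67] [567.76119403 417.19402985]
green side [570 423   9  15  70] [573.97142857 429.9       ]
green side [576 436   9  15  75] [579.96 443.32]
stop_top [ 454.83710488 -388.55477878   26.58925821]
start_top [ 454.93024269 -388.49787169   26.20193345]
control_box [ 455.25084712 -388.6800499    26.42645241]
0.85
```

View pics/c_top.png

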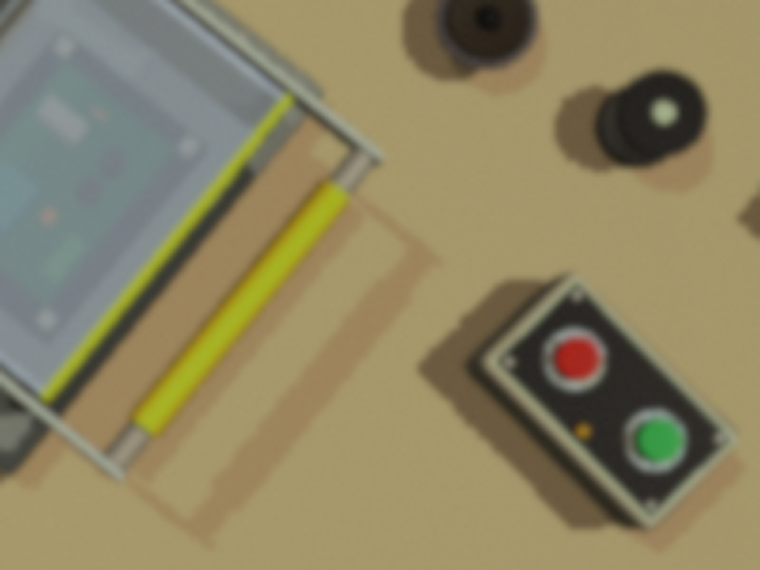

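View pics/c_side.png

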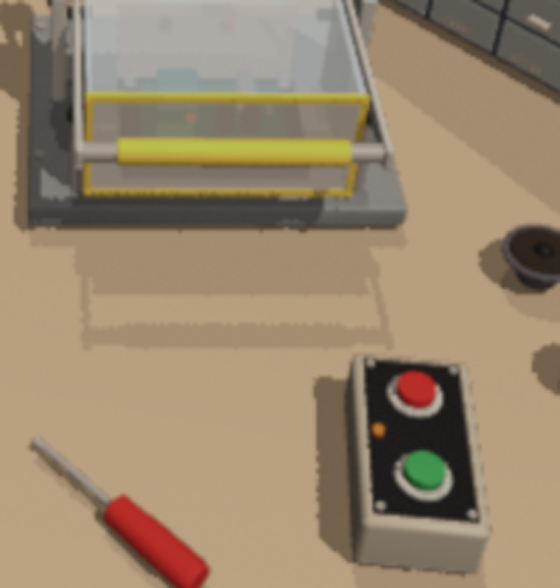

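Run:
```python
from h import *
T=cams.calibration("top");S=cams.calibration("side")
r=tri(T,(471.2,224),S,(428.3,348.2)); g=tri(T,(492.7,245.4),S,(431.3,377.1))
print("red",r,onz(T,(471.2,224),66),onz(S,(428.3,348.2),66));print("green",g,onz(T,(492.7,245.4),66),onz(S,(431.3,377.1),66),np.linalg.norm(r-g))
print("bar",tri(T,(382.6,210.8),S,(364,264)),onz(T,(382.6,210.8),125),onz(S,(364,264),125))
print("ends", onz(T,(358,242),125),onz(T,(408,181),125), onz(S,(322,263),125),onz(S,(407,266),125))
print("start tcp px", proj(T,env.state()["ee_pos"]))
```

```text
red [ 480.0375618  -361.21414919   64.34822922] [ 479.66311424 -360.40086458   66.        ] [ 478.99440439 -362.07646731   66.        ]
green [ 428.70244729 -408.85359059   64.60948316] [ 428.58678956 -408.23816211   66.        ] [ 427.77811754 -409.41786364   66.        ] 70.03483856112557
bar [ 511.36446143 -148.2005592   126.18001324] [ 510.48317113 -147.45035204  125.        ] [ 513.37094302 -147.89313611  125.        ]
ends [443.07265005 -91.22980973 125.        ] [ 575.05004662 -205.59482284  125.        ] [446.4405928  -86.61595972 125.        ] [ 579.46239207 -212.8085356   125.        ]
start tcp px [[ 49.97410149 390.14059873]]
```

Measured so far: the buttons are 70.03 mm apart (text: 70) at z≈64.5 (text: 66), and the bar is at (511,-148,126). The tool can only point down, so I want to see whether the counterweights behind the hinge can be pressed down to raise the guard.

Run:
```python
import cv2
a=cv2.imread("pics/top0.png")[60:260,220:440]; cv2.imwrite("pics/ct2.png",cv2.resize(a,None,fx=3,fy=3,interpolation=cv2.INTER_CUBIC))
a=cv2.imread("pics/side0.png")[145:300,275:435]; cv2.imwrite("pics/cs2.png",cv2.resize(a,None,fx=3.8,fy=3.8,interpolation=cv2.INTER_CUBIC))
```

```text
(no output)
```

View pics/ct2.png

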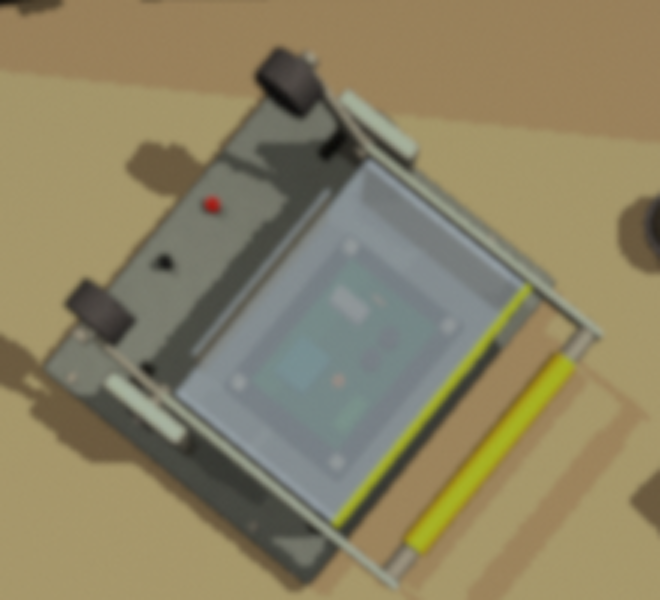

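View pics/cs2.png

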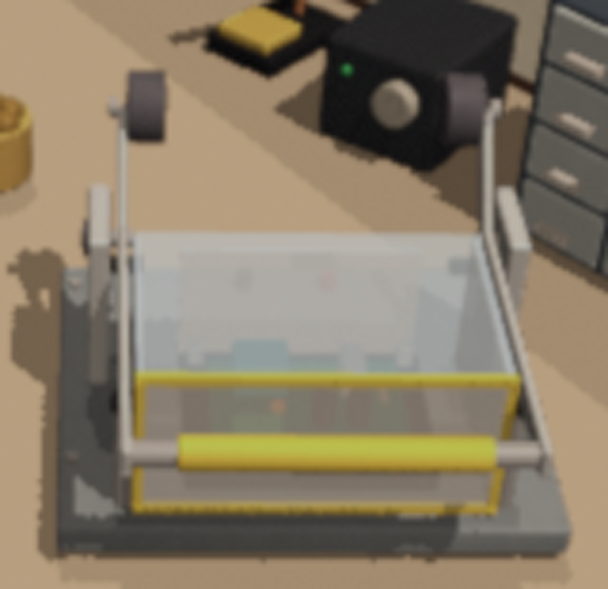

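Run:
```python
from h import *
T=cams.calibration("top");S=cams.calibration("side")
L=tri(T,(253.3,164),S,(313.4,172.9)); R=tri(T,(316.7,87.3),S,(397.9,173.4))
print(L,R,np.linalg.norm(L-R))
# bar ends (metal rod ends at the arms)
A=tri(T,(220+395/3,60+580/3),S,(275+128/3.8,145+453/3.8)); B=tri(T,(220+598/3,60+335/3),S,(275+545/3.8,145+457/3.8)); print("rod ends",A,B)
# sleeve ends
A2=tri(T,(220+418/3,60+545/3),S,(275+180/3.8,145+452/3.8)); B2=tri(T,(220+567/3,60+362/3),S,(275+497/3.8,145+452/3.8)); print("sleeve",A2,B2,np.linalg.norm(A2-B2))
b=(B2-A2); b[2]=0;b/=np.linalg.norm(b); b2=(B-A);b2[2]=0;b2/=np.linalg.norm(b2);b3=(R-L);b3[2]=0;b3/=np.linalg.norm(b3)
print(b,b2,b3,[np.degrees(np.arctan2(v[1],v[0])) for v in (b,b2,b3)])
d=b+b2+b3; d/=np.linalg.norm(d); f=np.array([d[1],-d[0],0]);  
M=(A2+B2)/2; M[2]=125
if f@ (M-(L+R)/2)<0: f=-f
H=M-215*f; print("dir",d,"front",f,"bar",M,"hinge",H)
for n,X in (("L",L),("R",R)): v=X-H; print(n,"along bar",v@d,"back",-(v@f),"z",X[2], "reach",np.hypot(*X[:2]))
print("box yaw",np.degrees(np.arctan2(-408.5+361.2,428.5-479.8)))
```

```text
[609.72667912 125.8593705  190.15704918] [768.13520523 -10.87051825 190.8587014 ] 209.25777389866434
rod ends [418.05515553 -75.86012613 130.30131673] [ 594.53957732 -230.50514392  130.20313498]
sleeve [442.706169   -93.07757834 128.64863594] [ 576.72082454 -208.60455236  129.26180175] 176.93723632492015
[ 0.75741807 -0.65293021  0.        ] [ 0.75210945 -0.65903822  0.        ] [ 0.75700613 -0.65340778  0.        ] [np.float64(-40.76289357713517), np.float64(-41.22656318544331), np.float64(-40.79902933916808)]
dir [ 0.75551632 -0.65512983  0.        ] front [-0.65512983 -0.75551632  0.        ] bar [ 509.71349677 -150.84106535  125.        ] hinge [650.56641009  11.59494301 125.        ]
L along bar -105.71311805677922 back 59.57331354300871 z 190.1570491799832 reach 622.5810825661621
R along bar 103.54293700450094 back 60.049802128619234 z 190.85870140352017 reach 768.2121202336323
box yaw -137.32309853300768
```

The geometry agrees with the text: sleeve 177 mm long (text: 180), and counterweight centres 60 mm behind the hinge at z≈190 with radius about 25, so their top is at 215. The sleeve heights came out at 129 mm, 4 mm above the stated 125. A tool that points down cannot get under the bar, so I'll raise the guard by pressing the left counterweight down with the shut fingertips. First the red button.

```bash
cat >> h.py <<'E'
def delta(target,yaw=None,st=None):
    st=st or env.state()
    R=Ro.from_euler("xyz",st["ee_rot"],degrees=True).as_matrix()
    d=R.T@(np.array(target,float)-st["ee_pos"])
    s=None
    if yaw is not None: s=-(((yaw-st["ee_rot"][2])+180)%360-180)
    return np.round(d,1), (None if s is None else round(np.radians(s),3))
E
python3 - <<'E'
from h import *
S=cams.calibration("side")
for z in (186,265,400,500,600): print(z,proj(S,[154,554,z]))
for X in ([317,96,260],[480,-361.5,150]): print(delta(X,49.1))
E
```

```text
186 [[ 61.59167476 166.41872302]]
265 [[ 52.05735243 137.24975141]]
400 [[33.81583046 81.44227834]]
500 [[18.42381823 34.35249549]]
600 [[  1.09476956 -18.66338873]]
(array([-279.8, -397.7,  -74.2]), np.float64(2.014))
(array([-559.2, -794.9,   35.8]), np.float64(2.014))
```

apply_moves --plan '[{"jaw": 1,"delta_pos": [-25,-36,-20],"spin": 0.12},{"jaw": 1,"delta_pos": [-60,-86,-40],"spin": 0.29},{"jaw": 1,"delta_pos": [-95,-136,-60],"spin": 0.46},{"jaw": 1,"delta_pos": [-130,-186,-74],"spin": 0.63},{"jaw": 1,"delta_pos": [-165,-236,-74],"spin": 0.8},{"jaw": 1,"delta_pos": [-200,-286,-74],"spin": 0.97},{"jaw": 1,"delta_pos": [-230,-328,-74],"spin": 1.12},{"jaw": 1,"delta_pos": [-245,-350,-74],"spin": 1.2}]' --squeeze 10

```text
time_s: 1.85
ee_pos: [296.6, 149.2, 260.2]
ee_rot: [179.9, -0.0, 95.4]
force: [-0.6, -0.2, 0.2]
gripper_width: 13.9
```

Run:
```python
from h import *
s=env.state(); print(s["time_s"],s["ee_pos"],s["ee_rot"],s["qpos"].round(1),s["gripper_width"])
for X in ([480,-361.5,150],): print(delta(X,49.1))
```

```text
1.85 [296.55083747 149.15833156 260.17184035] [ 1.79926400e+02 -3.60942774e-03  9.54088318e+01] [ 24.7  -7.1 108.   -0.   79.   19.3] 13.87194318467686
(array([-525.7,  134.4,  110.3]), np.float64(0.808))
```

apply_moves --plan '[{"jaw": 1,"delta_pos": [-25,6,0],"spin": 0.08},{"jaw": 1,"delta_pos": [-75,19,0],"spin": 0.2},{"jaw": 1,"delta_pos": [-130,33,0],"spin": 0.33},{"jaw": 1,"delta_pos": [-185,47,0],"spin": 0.46},{"jaw": 1,"delta_pos": [-240,61,0],"spin": 0.59},{"jaw": 1,"delta_pos": [-295,75,0],"spin": 0.7},{"jaw": 1,"delta_pos": [-345,88,10],"spin": 0.8},{"jaw": 1,"delta_pos": [-380,97,20],"spin": 0.81}]'

```text
time_s: 2.85
ee_pos: [429.4, -222.3, 240.0]
ee_rot: [179.9, -0.1, 48.8]
force: [-0.2, 0.6, 0.2]
gripper_width: 0.4
```

Run:
```python
from h import *
s=env.state(); print(s["time_s"],s["ee_pos"],s["ee_rot"],s["qpos"].round(1),s["gripper_width"])
for X in ([480,-361.5,90],): print(delta(X,49.1))
```

```text
2.85 [ 429.42121564 -222.3311465   239.97286435] [ 1.79919692e+02 -5.83472990e-02  4.88489049e+01] [-28.8   8.1  95.5   0.   76.3  12.4] 0.38235889140681345
(array([-71.7, 129.5, 150.1]), np.float64(-0.004))
```

apply_moves --plan '[{"jaw": 1,"delta_pos": [-10,18,10],"spin": 0},{"jaw": 1,"delta_pos": [-28,51,35],"spin": 0},{"jaw": 1,"delta_pos": [-46,84,65],"spin": 0},{"jaw": 1,"delta_pos": [-62,112,95],"spin": 0},{"jaw": 1,"delta_pos": [-71.7,129.5,120],"spin": 0},{"jaw": 1,"delta_pos": [-71.7,129.5,140],"spin": 0},{"jaw": 1,"delta_pos": [-71.7,129.5,150],"spin": 0},{"jaw": 1,"delta_pos": [-71.7,129.5,150],"spin": 0}]'

```text
time_s: 3.85
ee_pos: [479.8, -360.8, 89.7]
ee_rot: [180.0, -0.1, 48.9]
force: [0.0, -0.7, -0.1]
gripper_width: 0.3
```

Run:
```python
from h import *
s=env.state(); print(s["time_s"],s["ee_pos"],s["ee_rot"],s["force"],s["gripper_width"])
T=cams.calibration("top");S=cams.calibration("side");W=cams.calibration("wrist")
i1=cams.grab_frame("side");i2=cams.grab_frame("wrist")
a=cv2.resize(i1[270:430,340:500],(480,480),interpolation=cv2.INTER_CUBIC)
cv2.imwrite("pics/p1.png",np.hstack([a,cv2.resize(i2,(320,240)).repeat(1,0) if 0 else np.vstack([cv2.resize(i2,(320,240)),np.zeros((240,320,3),np.uint8)])])[:,:,::-1])
print(proj(W,[[479.5,-361.5,66],[428.5,-408.8,66],s["ee_pos"]]),proj(S,s["ee_pos"]))
print(delta([479.5,-361.5,60],49.1))
```

```text
3.85 [ 479.83387441 -360.82879017   89.7347286 ] [ 1.79989395e+02 -6.11964146e-02  4.88900621e+01] [ 0.04149785 -0.65347766 -0.11418522] 0.34565389980634287
[[321.07640784 263.59669901]
 [310.72716705 355.56287069]
 [320.77833874 275.81673611]] [[430.10415218 339.56221572]]
(array([-0.7, -0.9, 31.1]), np.float64(-0.004))
```

View pics/p1.png

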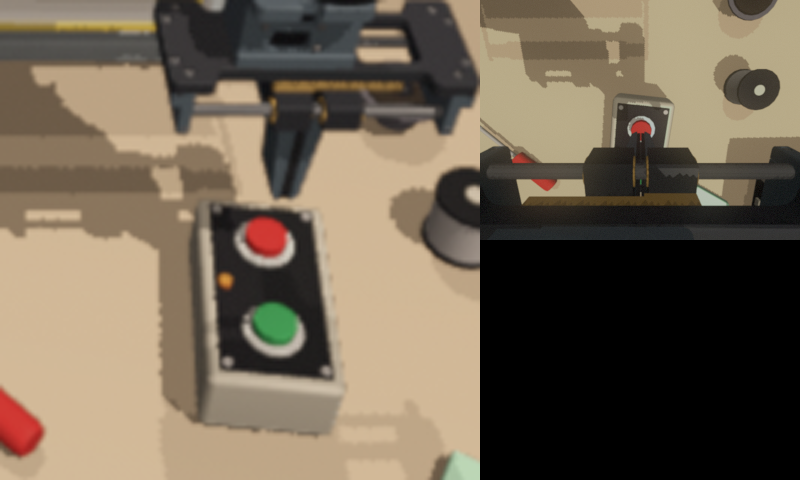

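Run:
```python
from h import *
S=cams.calibration("side");T=cams.calibration("top");W=cams.calibration("wrist")
p=env.state()["ee_pos"]; 
i1=cams.grab_frame("side");i2=cams.grab_frame("wrist")
def mk(im,c,x0,y0,w,k):
    a=cv2.resize(im[y0:y0+w,x0:x0+w],None,fx=k,fy=k,interpolation=cv2.INTER_CUBIC).copy()
    for X,col in ((p,(0,255,255)),([479.5,-361.5,66],(255,255,255))):
        u=proj(c,X)[0]; cv2.drawMarker(a,(int((u[0]-x0)*k),int((u[1]-y0)*k)),col,0,12,1)
    return a
cv2.imwrite("pics/p2.png",np.hstack([mk(i1,S,390,300,80,5),mk(i2,W,270,210,100,4)])[:,:,::-1])
```

```text
(no output)
```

View pics/p2.png

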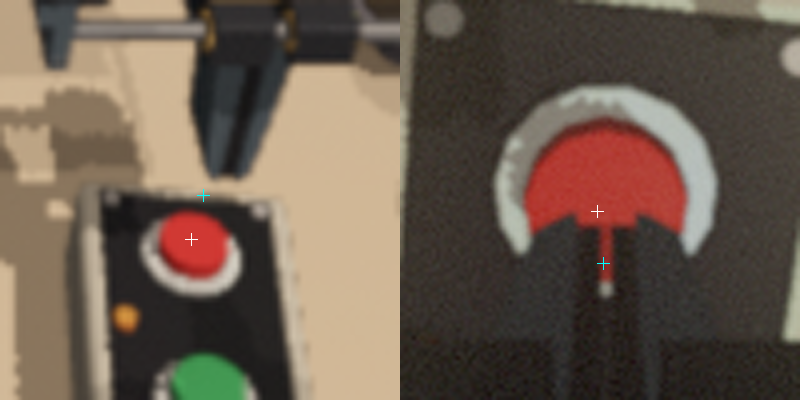

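Run:
```python
from h import *
S=cams.calibration("side");W=cams.calibration("wrist")
p=env.state()["ee_pos"]; print(p)
for z in (80,90,100,110): print(z,onz(S,(390+228/5,300+178/5),z))
R=Ro.from_euler("xyz",env.state()["ee_rot"],degrees=True).as_matrix()
# wireframe of finger corner points
for dx in (-16,16):
  for dy in (-13.5,13.5): print(dx,dy,[(proj(S,p+R@np.array([dx,dy,-h]))[0]-[390,300])*5 for h in (0,10,30,50)])
print(proj(W,[479.5,-361.5,66]), "button blob centre", 270+(607-400)/4,210+208/4)
for i in (0,1): print((proj(W,p+R@np.array([16*(2*i-1),0,0]))[0]-[270,210])*4+[400,0])
i2=cams.grab_frame("wrist"); i3=cams.grab_frame("top")
cv2.imwrite("pics/p3.png",np.hstack([cv2.resize(i3[190:290,430:530],(400,400)),cv2.resize(i2[210:310,270:370],(400,400),interpolation=cv2.INTER_CUBIC)])[:,:,::-1])
```

```text
[ 480.63458483 -361.7101491    91.28164021]
80 [ 504.45731745 -357.25454512   80.        ]
90 [ 495.9348609  -361.62719482   90.        ]
100 [ 487.41240436 -365.99984451  100.        ]
110 [ 478.88994781 -370.37249421  110.        ]
-16 -13.5 [array([177.14185469, 227.28921445]), array([181.35592178, 209.93875715]), array([189.95184008, 174.54702987]), array([198.77899298, 138.20324702])]
-16 13.5 [array([247.41492564, 227.44376808]), array([252.08627373, 210.10521439]), array([261.61484247, 174.7382074 ]), array([271.39956934, 138.42042313])]
16 -13.5 [array([162.21733571, 164.17943281]), array([166.23256086, 146.8519714 ]), array([174.41890096, 111.5243155 ]), array([182.81990719,  75.27028092])]
16 13.5 [array([230.78549666, 164.36861754]), array([235.2360156 , 147.05297456]), array([244.30973625, 111.74983136]), array([253.62124281,  75.52153401])]
[[319.15734583 262.64200918]] button blob centre 321.75 262.0
[603.08607235 362.19096037]
[603.12902369 160.32655119]
```

View pics/p3.png

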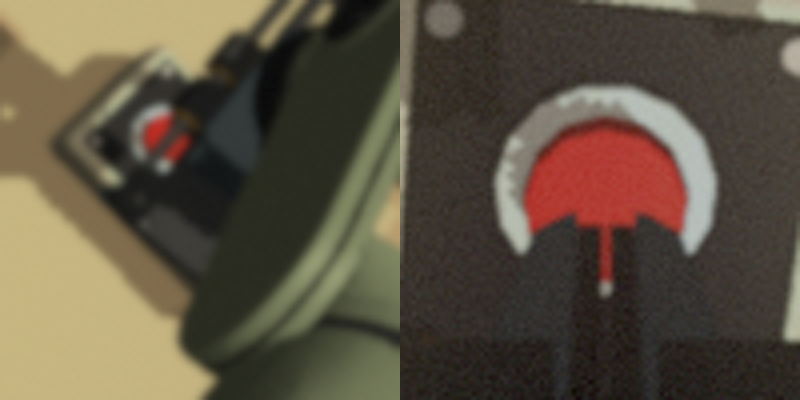

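Run:
```python
from h import *
i1=cams.grab_frame("side").astype(float)
a=np.clip((i1[315:365,410:460]/255)**0.45*255,0,255).astype(np.uint8)
a=cv2.resize(a,None,fx=11,fy=11,interpolation=cv2.INTER_NEAREST).copy()
s=env.state();S=cams.calibration("side");p=np.array([480,-361.3,90]);R=Ro.from_euler("xyz",s["ee_rot"],degrees=True).as_matrix()
for h,col in ((0,(255,255,0)),(18.8,(0,255,255))):
    u=(proj(S,p+R@np.array([0,0,-h]))[0]-[410,315])*11; cv2.drawMarker(a,(int(u[0]),int(u[1])),col,0,14,2)
cv2.imwrite("pics/p4.png",a[:,:,::-1])
```

View pics/p4.png

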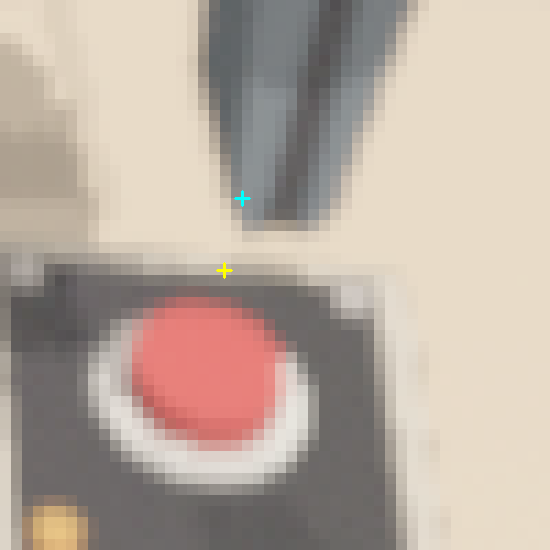

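The side view shows the tip a few pixels from where the calibration puts it, at about (435,336) instead of (430,339). I'll go down close to the button, where parallax no longer matters, and compare again.

apply_moves --plan '[{"jaw": 1,"delta_pos": [0,0,5],"spin": 0},{"jaw": 1,"delta_pos": [0,0,11],"spin": 0},{"jaw": 1,"delta_pos": [0,0,15],"spin": 0},{"jaw": 1,"delta_pos": [0,0,17],"spin": 0},{"jaw": 1,"delta_pos": [0,0,17],"spin": 0},{"jaw": 1,"delta_pos": [0,0,17],"spin": 0},{"jaw": 1,"delta_pos": [0,0,17],"spin": 0},{"jaw": 1,"delta_pos": [0,0,17],"spin": 0}]'

```text
time_s: 5.2
ee_pos: [480.4, -361.7, 74.0]
ee_rot: [179.8, -0.1, 48.9]
force: [0.4, 0.3, 0.1]
gripper_width: 0.5
```

Run:
```python
from h import *
s=env.state(); p=s["ee_pos"]; print(s["time_s"],p,s["force"])
S=cams.calibration("side");T=cams.calibration("top");W=cams.calibration("wrist")
R=Ro.from_euler("xyz",s["ee_rot"],degrees=True).as_matrix()
Rw=cv2.Rodrigues(W["rvec"])[0]; C=-Rw.T@W["tvec"]; print("cam in tool",R.T@(C-p), "axis",R.T@Rw[2])
def mk(n,c,x0,y0,w,k,g=1):
    im=cams.grab_frame(n)/255.; a=(np.clip(im[y0:y0+w,x0:x0+w]**g,0,1)*255).astype(np.uint8)
    a=cv2.resize(a,None,fx=k,fy=k,interpolation=cv2.INTER_CUBIC).copy()
    for X,col in ((p,(0,255,255)),(p+R@np.array([0,0,-18.8]),(255,255,0))):
        u=proj(c,X)[0]; cv2.drawMarker(a,(int((u[0]-x0)*k),int((u[1]-y0)*k)),col,0,12,1)
    return a
cv2.imwrite("pics/p5.png",np.hstack([mk("side",S,400,310,50,8,.5),mk("wrist",W,270,210,100,4,.5)])[:,:,::-1])
```

```text
5.2 [ 480.43356854 -361.73157232   73.99907569] [0.37726124 0.30297816 0.11896761]
cam in tool [ 7.80727174e+01  9.62830686e-02 -1.98222306e+02] axis [-2.74991151e-01  4.09264982e-04  9.61446670e-01]
```

View pics/p5.png

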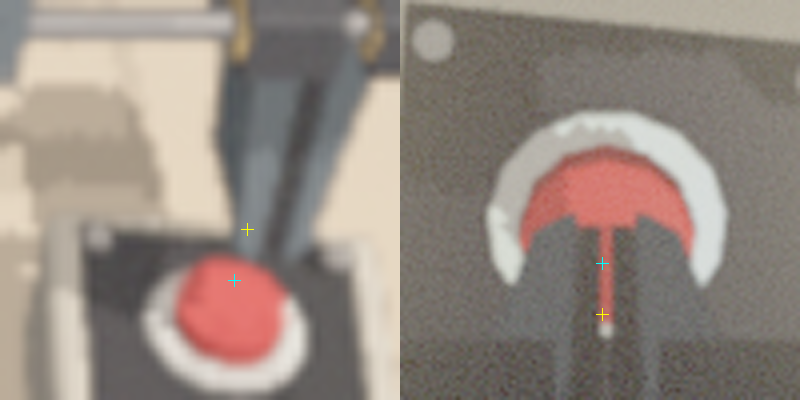

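Both views fit the shut tips sitting about 27 mm above the reported TCP: the near face ends there in the side view, and the far tip edge lies at y≈222 in the wrist view. They also show the tool lined up over the red button. I'll confirm the offset by touch, going down slowly and watching the force.

apply_moves --plan '[{"jaw": 1,"delta_pos": [0,0,3],"spin": 0},{"jaw": 1,"delta_pos": [0,0,6],"spin": 0},{"jaw": 1,"delta_pos": [0,0,9],"spin": 0},{"jaw": 1,"delta_pos": [0,0,10],"spin": 0},{"jaw": 1,"delta_pos": [0,0,10],"spin": 0},{"jaw": 1,"delta_pos": [0,0,10],"spin": 0},{"jaw": 1,"delta_pos": [0,0,10],"spin": 0},{"jaw": 1,"delta_pos": [0,0,10],"spin": 0}]'

```text
time_s: 6.3
ee_pos: [480.5, -361.7, 64.0]
ee_rot: [179.8, -0.1, 48.9]
force: [-0.9, -0.0, -0.1]
gripper_width: 0.2
```

Run:
```python
from h import *
s=env.state(); p=s["ee_pos"]; print(s["time_s"],p,s["force"])
S=cams.calibration("side");W=cams.calibration("wrist")
R=Ro.from_euler("xyz",s["ee_rot"],degrees=True).as_matrix()
def mk(n,c,x0,y0,w,k,g=1):
    im=cams.grab_frame(n)/255.; a=(np.clip(im[y0:y0+w,x0:x0+w]**g,0,1)*255).astype(np.uint8)
    a=cv2.resize(a,None,fx=k,fy=k,interpolation=cv2.INTER_CUBIC).copy()
    for h in (0,27):
      for x in (-16,16):
       for y in (-10,10):
        u=proj(c,p+R@np.array([x,y,-h]))[0]; cv2.drawMarker(a,(int((u[0]-x0)*k),int((u[1]-y0)*k)),(0,255,255) if h else (255,255,0),0,8,1)
    return a
cv2.imwrite("pics/p6.png",np.hstack([mk("side",S,400,310,50,8,.5),mk("wrist",W,270,210,100,4,.5)])[:,:,::-1])
```

```text
6.3 [ 480.48245922 -361.72134076   63.97624278] [-0.90542706 -0.02681912 -0.1178074 ]
```

View pics/p6.png

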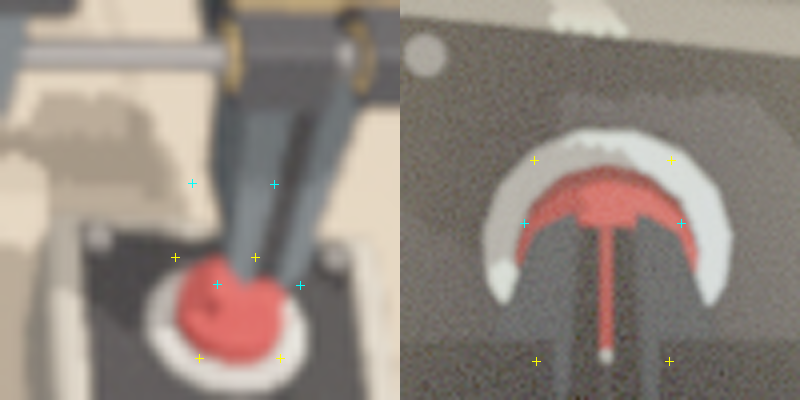

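No contact force at TCP z=64, and the gap is still visible, so I'll keep going down in small steps.

apply_moves --plan '[{"jaw": 1,"delta_pos": [0,0,2],"spin": 0},{"jaw": 1,"delta_pos": [0,0,4],"spin": 0},{"jaw": 1,"delta_pos": [0,0,6],"spin": 0},{"jaw": 1,"delta_pos": [0,0,8],"spin": 0},{"jaw": 1,"delta_pos": [0,0,8],"spin": 0},{"jaw": 1,"delta_pos": [0,0,8],"spin": 0},{"jaw": 1,"delta_pos": [0,0,8],"spin": 0},{"jaw": 1,"delta_pos": [0,0,8],"spin": 0}]'

```text
time_s: 7.4
ee_pos: [480.5, -361.7, 56.0]
ee_rot: [179.8, -0.1, 48.9]
force: [-0.5, 0.3, 1.3]
gripper_width: 0.5
```

```bash
cat >> h.py <<'E'
def view(fn,pts=True):
    s=env.state(); p=s["ee_pos"]; print(s["time_s"],p,s["force"],s["gripper_width"])
    S=cams.calibration("side");W=cams.calibration("wrist")
    def mk(n,c,x0,y0,w,k,g=1):
        im=cams.grab_frame(n)/255.; a=(np.clip(im[y0:y0+w,x0:x0+w]**g,0,1)*255).astype(np.uint8)
        return cv2.resize(a,None,fx=k,fy=k,interpolation=cv2.INTER_CUBIC).copy()
    cv2.imwrite(fn,np.hstack([mk("side",S,400,310,50,8,.5),mk("wrist",W,270,210,100,4,.5)])[:,:,::-1])
E
python3 -c "
from h import *
view('pics/p7.png')"
```

```text
7.4 [ 480.50802345 -361.74818356   56.02763171] [-0.48290954  0.25873743  1.34386588] 0.4999625813438322
```

View pics/p7.png

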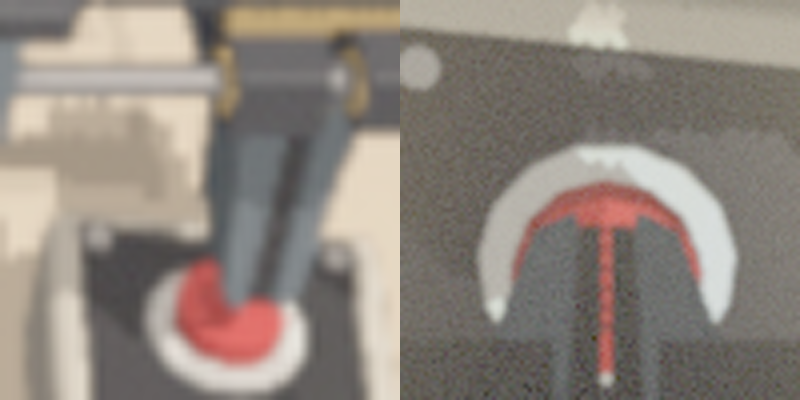

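apply_moves --plan '[{"jaw": 1,"delta_pos": [0,0,1],"spin": 0},{"jaw": 1,"delta_pos": [0,0,2],"spin": 0},{"jaw": 1,"delta_pos": [0,0,3],"spin": 0},{"jaw": 1,"delta_pos": [0,0,3],"spin": 0},{"jaw": 1,"delta_pos": [0,0,3],"spin": 0},{"jaw": 1,"delta_pos": [0,0,3],"spin": 0},{"jaw": 1,"delta_pos": [0,0,3],"spin": 0},{"jaw": 1,"delta_pos": [0,0,3],"spin": 0}]'

```text
time_s: 8.5
ee_pos: [480.5, -361.7, 53.0]
ee_rot: [179.8, -0.1, 48.9]
force: [0.5, 0.1, 0.8]
gripper_width: 0.5
```

```bash
python3 -c "
from h import *
view('pics/p8.png')"
```

```text
8.5 [ 480.52513795 -361.73933803   53.04377066] [0.50092309 0.05124631 0.83263773] 0.489869281900212
```

View pics/p8.png

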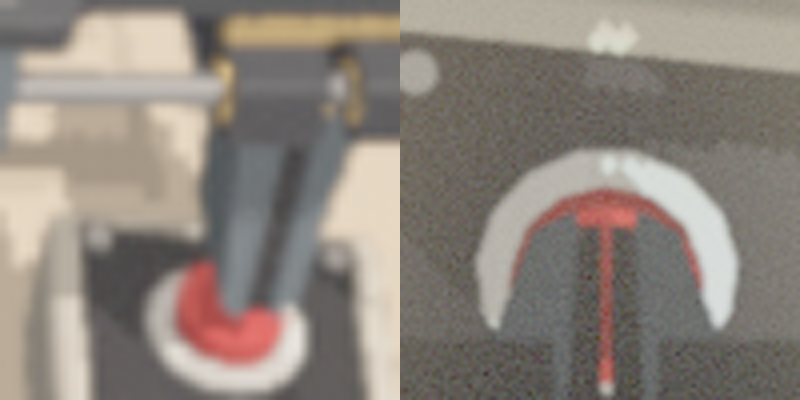

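apply_moves --plan '[{"jaw": 1,"delta_pos": [0,0,1.5],"spin": 0},{"jaw": 1,"delta_pos": [0,0,3],"spin": 0},{"jaw": 1,"delta_pos": [0,0,4.5],"spin": 0},{"jaw": 1,"delta_pos": [0,0,6],"spin": 0},{"jaw": 1,"delta_pos": [0,0,7],"spin": 0},{"jaw": 1,"delta_pos": [0,0,7],"spin": 0},{"jaw": 1,"delta_pos": [0,0,7],"spin": 0},{"jaw": 1,"delta_pos": [0,0,7],"spin": 0}]'

```text
time_s: 9.6
ee_pos: [480.6, -361.8, 46.1]
ee_rot: [179.8, -0.1, 48.9]
force: [-0.4, -0.5, 0.5]
gripper_width: 0.5
```

```bash
python3 -c "
from h import *
view('pics/p9.png')"
```

```text
9.6 [ 480.56763973 -361.78808449   46.11308632] [-0.36954892 -0.45600354  0.4957573 ] 0.4552241784861956
```

View pics/p9.png

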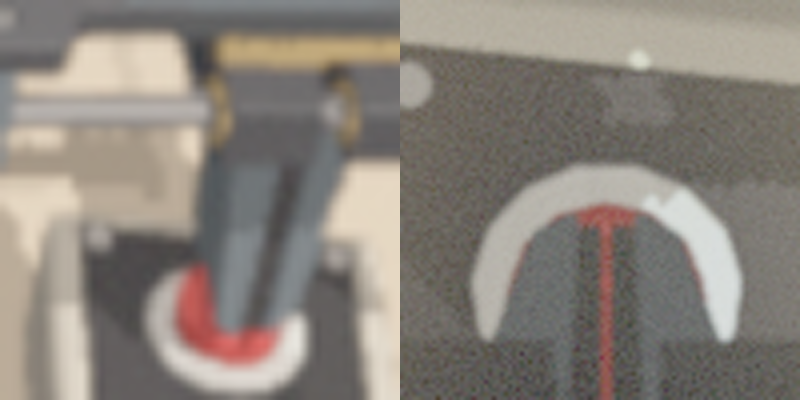

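apply_moves --plan '[{"jaw": 1,"delta_pos": [0,0,1],"spin": 0},{"jaw": 1,"delta_pos": [0,0,2],"spin": 0},{"jaw": 1,"delta_pos": [0,0,3],"spin": 0},{"jaw": 1,"delta_pos": [0,0,4],"spin": 0},{"jaw": 1,"delta_pos": [0,0,5],"spin": 0},{"jaw": 1,"delta_pos": [0,0,5],"spin": 0},{"jaw": 1,"delta_pos": [0,0,5],"spin": 0},{"jaw": 1,"delta_pos": [0,0,5],"spin": 0}]'

```text
time_s: 10.7
ee_pos: [480.6, -361.8, 41.1]
ee_rot: [179.8, -0.1, 48.9]
force: [-0.1, -0.3, -1.0]
gripper_width: 0.5
```

```bash
python3 -c "
from h import *
view('pics/p10.png')"
```

```text
10.7 [ 480.60954745 -361.82473113   41.14253591] [-0.14598336 -0.33747696 -1.02782101] 0.5268561854780326
```

View pics/p10.png

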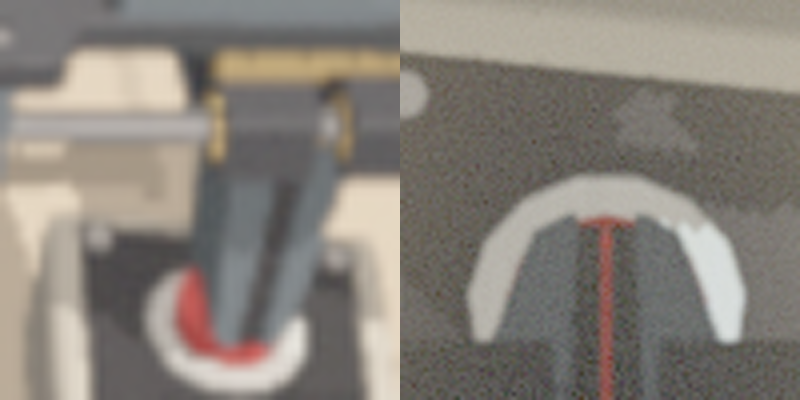

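apply_moves --plan '[{"jaw": 1,"delta_pos": [0,0,1],"spin": 0},{"jaw": 1,"delta_pos": [0,0,2],"spin": 0},{"jaw": 1,"delta_pos": [0,0,3],"spin": 0},{"jaw": 1,"delta_pos": [0,0,4],"spin": 0},{"jaw": 1,"delta_pos": [0,0,4],"spin": 0},{"jaw": 1,"delta_pos": [0,0,4],"spin": 0},{"jaw": 1,"delta_pos": [0,0,4],"spin": 0},{"jaw": 1,"delta_pos": [0,0,4],"spin": 0}]'

```text
time_s: 11.8
ee_pos: [480.6, -361.8, 37.2]
ee_rot: [179.8, -0.1, 48.9]
force: [-0.1, 2.1, 2.2]
gripper_width: -0.0
```

```bash
python3 -c "
from h import *
view('pics/p11.png'); print(env.state()['effort'],[env.state()['force'][2] for _ in range(3)])"
```

```text
11.8 [ 480.60434203 -361.80223816   37.18586746] [-0.1488118   2.07671369  2.22671502] -0.042674980124417096
[ 4.93550164e-03 -4.48228812e+01 -1.91412199e+01  8.05034861e-02
 -2.50976896e-01 -1.54332491e-03] [np.float64(2.4694956618162114), np.float64(2.4694956618162114), np.float64(2.4694956618162114)]
```

View pics/p11.png

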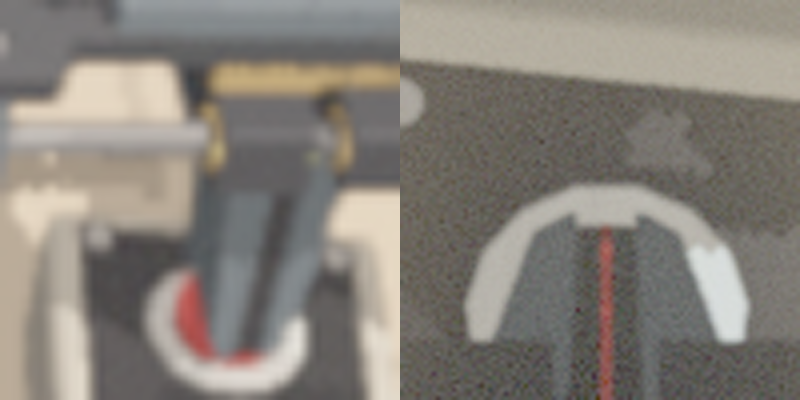

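Contact now reads 2.3 N, so the tips are about 27 mm above the reported TCP, as the images said. Full travel should be at TCP z≈32.5.

apply_moves --plan '[{"jaw": 1,"delta_pos": [0,0,1],"spin": 0},{"jaw": 1,"delta_pos": [0,0,2],"spin": 0},{"jaw": 1,"delta_pos": [0,0,3],"spin": 0},{"jaw": 1,"delta_pos": [0,0,4],"spin": 0},{"jaw": 1,"delta_pos": [0,0,4.6],"spin": 0},{"jaw": 1,"delta_pos": [0,0,4.6],"spin": 0},{"jaw": 1,"delta_pos": [0,0,4.6],"spin": 0},{"jaw": 1,"delta_pos": [0,0,4.6],"spin": 0}]'

```text
time_s: 12.9
ee_pos: [480.6, -361.8, 32.7]
ee_rot: [179.8, -0.1, 48.9]
force: [-0.9, 1.4, 5.8]
gripper_width: 0.3
```

apply_moves --plan '[{"jaw": 1,"delta_pos": [0,0,0.5],"spin": 0},{"jaw": 1,"delta_pos": [0,0,1],"spin": 0},{"jaw": 1,"delta_pos": [0,0,1.3],"spin": 0},{"jaw": 1,"delta_pos": [0,0,1.3],"spin": 0},{"jaw": 1,"delta_pos": [0,0,1.3],"spin": 0},{"jaw": 1,"delta_pos": [0,0,1.3],"spin": 0},{"jaw": 1,"delta_pos": [0,0,1.3],"spin": 0},{"jaw": 1,"delta_pos": [0,0,1.3],"spin": 0}]'

```text
time_s: 13.9
ee_pos: [480.7, -361.8, 32.6]
ee_rot: [179.8, -0.1, 48.9]
force: [-2.9, 2.5, 10.7]
gripper_width: 0.4
```

```bash
python3 -c "
from h import *
view('pics/p12.png')"
```

```text
13.9 [ 480.65998738 -361.84404472   32.57493639] [-2.89690313  2.50342091 10.69406252] 0.43645799548688946
```

View pics/p12.png

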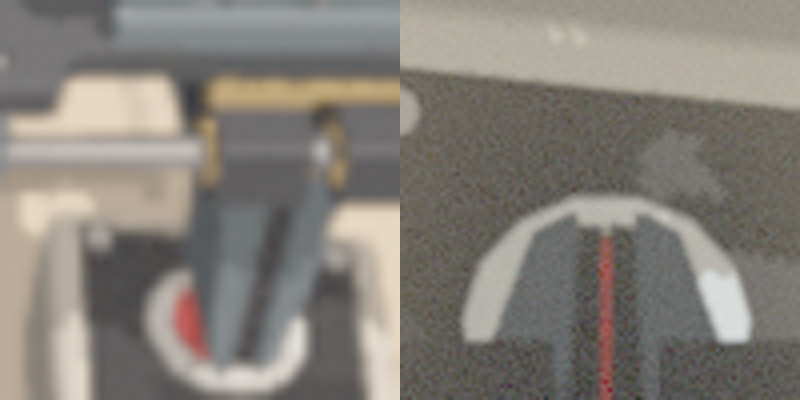

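Bottomed out: going further raised the force from 5.8 to 10.7 N with no more travel. Now release and lift straight up.

apply_moves --plan '[{"jaw": 1,"delta_pos": [0,0,-3],"spin": 0},{"jaw": 1,"delta_pos": [0,0,-8],"spin": 0},{"jaw": 1,"delta_pos": [0,0,-20],"spin": 0},{"jaw": 1,"delta_pos": [0,0,-50],"spin": 0},{"jaw": 1,"delta_pos": [0,0,-90],"spin": 0},{"jaw": 1,"delta_pos": [0,0,-140],"spin": 0},{"jaw": 1,"delta_pos": [0,0,-190],"spin": 0},{"jaw": 1,"delta_pos": [0,0,-230],"spin": 0}]'

```text
time_s: 15.0
ee_pos: [480.1, -361.7, 265.3]
ee_rot: [179.6, -0.1, 48.9]
force: [1.1, -0.5, -1.2]
gripper_width: 0.4
```

Run:
```python
from h import *
s=env.state(); print(s["time_s"],s["ee_pos"],s["ee_rot"],s["force"],s["qpos"].round(1))
im=cams.grab_frame("side"); cv2.imwrite("pics/p13.png",cv2.resize(im[300:430,360:500],None,fx=4,fy=4)[:,:,::-1])
hsv=cv2.cvtColor(im,cv2.COLOR_RGB2HSV)
for nm,a,b in [("red",(0,150,90),(8,255,255)),("green",(55,100,60),(90,255,255))]:
    n,l,st,ce=cv2.connectedComponentsWithStats(cv2.inRange(hsv,a,b))
    for i in range(1,n):
        if st[i,4]>100: print(nm,st[i],ce[i])
print(delta([612,128,262],48.9))
```

```text
15.0 [ 480.11402944 -361.69033401  265.31400216] [ 1.79624290e+02 -7.72520319e-02  4.88607263e+01] [ 1.06658446 -0.48061056 -1.17816954] [-38.1  18.4  78.1   0.1  83.1   3. ]
red [422 342  14  13 140] [428.26428571 348.        ]
red [317 387  37  35 536] [335.41977612 404.28171642]
green [425 370  14  15 158] [431.21518987 377.06962025]
(array([ 455.4, -225.4,    6.2]), np.float64(-0.001))
```

View pics/p13.png

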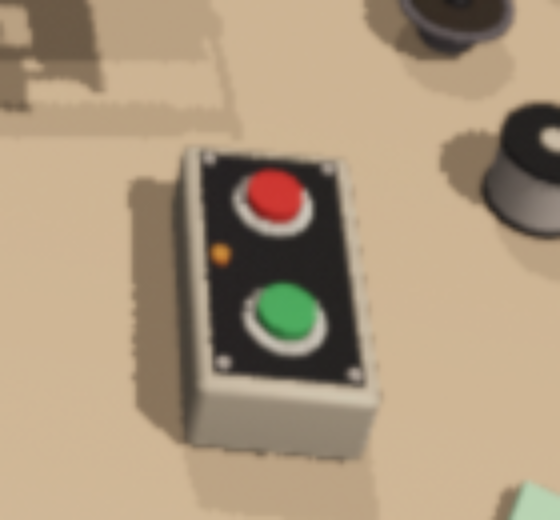

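The button is back up, and the box has not moved: red at (428.3,348.0), as before. Now across to the left counterweight, passing high over the fixture.

apply_moves --plan '[{"jaw": 1,"delta_pos": [20,-10,-10],"spin": 0},{"jaw": 1,"delta_pos": [68,-34,-10],"spin": 0},{"jaw": 1,"delta_pos": [118,-58,-10],"spin": 0},{"jaw": 1,"delta_pos": [168,-83,-10],"spin": 0},{"jaw": 1,"delta_pos": [218,-108,-10],"spin": 0},{"jaw": 1,"delta_pos": [268,-133,-10],"spin": 0},{"jaw": 1,"delta_pos": [318,-157,-10],"spin": 0},{"jaw": 1,"delta_pos": [360,-178,-10],"spin": 0}]'

```text
time_s: 16.05
ee_pos: [584.2, 28.5, 278.2]
ee_rot: [179.1, -0.1, 49.0]
force: [0.2, -0.8, 0.1]
gripper_width: 0.6
```

Run:
```python
from h import *
s=env.state(); print(s["time_s"],s["ee_pos"],s["ee_rot"],s["force"],s["qpos"].round(1))
print(delta([612,128,235],49.1))
```

```text
16.05 [584.15233732  28.53265313 278.24316308] [ 1.79142337e+02 -8.77367766e-02  4.89524950e+01] [ 0.15689458 -0.77192875  0.13250971] [ 2.  16.5 79.1 -0.5 83.7 43.1]
(array([ 93.2, -45. ,  42.7]), np.float64(-0.003))
```

apply_moves --plan '[{"jaw": 1,"delta_pos": [15,-7,0],"spin": 0},{"jaw": 1,"delta_pos": [40,-19,5],"spin": 0},{"jaw": 1,"delta_pos": [65,-31,15],"spin": 0},{"jaw": 1,"delta_pos": [85,-41,25],"spin": 0},{"jaw": 1,"delta_pos": [93,-45,35],"spin": 0},{"jaw": 1,"delta_pos": [93,-45,42],"spin": 0},{"jaw": 1,"delta_pos": [93,-45,42],"spin": 0},{"jaw": 1,"delta_pos": [93,-45,42],"spin": 0}]'

```text
time_s: 17.05
ee_pos: [612.0, 127.1, 236.3]
ee_rot: [179.1, -0.1, 48.9]
force: [0.5, -0.3, 0.1]
gripper_width: 0.3
```

Run:
```python
from h import *
s=env.state(); p=s["ee_pos"]; print(s["time_s"],p,s["ee_rot"],s["force"],s["qpos"].round(1))
S=cams.calibration("side");W=cams.calibration("wrist");R=Ro.from_euler("xyz",s["ee_rot"],degrees=True).as_matrix()
print(proj(W,[[610,126,190],[610,126,215]]))
tipc=p+R@np.array([0,0,-27.]); print("tip",tipc)
i1=cams.grab_frame("side");i2=cams.grab_frame("wrist")
def dr(a,c,k,x0,y0):
    for X,col in (([610,126,215],(255,255,0)),(tipc,(0,255,255)),([610,126,190],(255,0,255))):
        u=(proj(c,X)[0]-[x0,y0])*k; cv2.drawMarker(a,(int(u[0]),int(u[1])),col,0,12,1)
    return a
a=dr(cv2.resize(i1[120:240,260:380],(400,400),interpolation=cv2.INTER_CUBIC).copy(),S,400/120,260,120)
b=dr(cv2.resize(i2[140:340,220:420],(400,400),interpolation=cv2.INTER_CUBIC).copy(),W,2,220,140)
cv2.imwrite("pics/p14.png",np.hstack([a,b])[:,:,::-1]); cv2.imwrite("pics/p14f.png",np.hstack([cv2.resize(i1,(400,300)),cv2.resize(i2,(400,300))])[:,:,::-1])
```

```text
17.05 [611.95236987 127.09516795 236.25366118] [ 1.79102590e+02 -1.15314851e-01  4.88977534e+01] [ 0.49963157 -0.32337496  0.09302542] [11.  21.1 78.2 -0.6 80.1 52.3]
[[318.77434309 255.00578242]
 [319.1487221  266.90664718]]
tip [611.59799657 127.33222655 263.25029472]
```

View pics/p14.png

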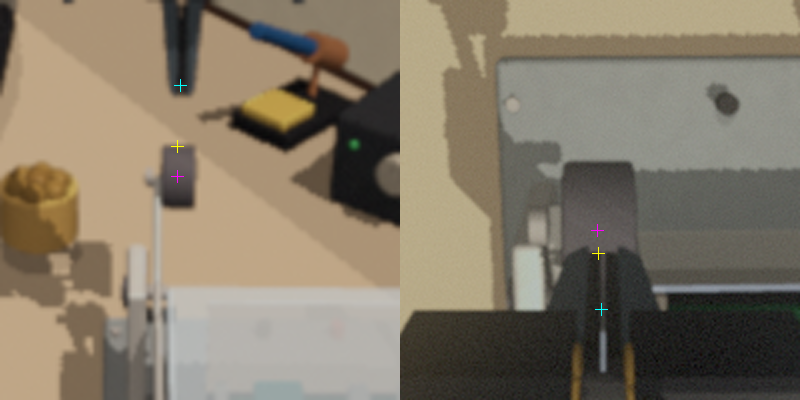

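View pics/p14f.png

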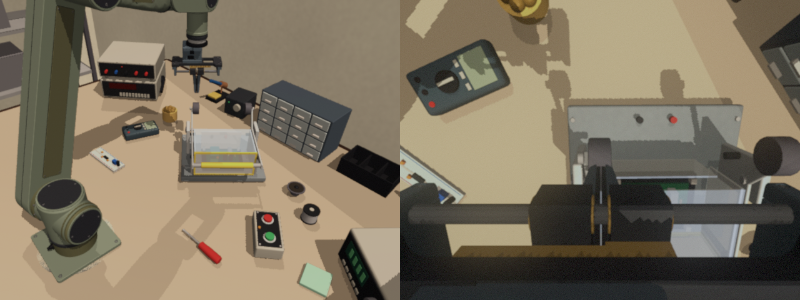

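The fingers hang centred over the left counterweight, which spans x≈562–636 in the wrist crop with the slit at 602. The arm clears the guard's swing. Now down to contact.

apply_moves --plan '[{"jaw": 1,"delta_pos": [0,0,8],"spin": 0},{"jaw": 1,"delta_pos": [1,0,20],"spin": 0},{"jaw": 1,"delta_pos": [2,0,30],"spin": 0},{"jaw": 1,"delta_pos": [3,0,38],"spin": 0},{"jaw": 1,"delta_pos": [4,0,42],"spin": 0},{"jaw": 1,"delta_pos": [4,0,44],"spin": 0},{"jaw": 1,"delta_pos": [4,0,45],"spin": 0},{"jaw": 1,"delta_pos": [4,0,45],"spin": 0}]'

```text
time_s: 18.15
ee_pos: [615.4, 130.0, 191.7]
ee_rot: [179.1, -0.2, 48.9]
force: [-0.5, 0.3, 0.4]
gripper_width: 0.3
```

```bash
cat >> h.py <<'E'
H=np.array([650.57,11.59,125.]);f=np.array([-.6551,-.7555,0]);d=np.array([.7555,-.6551,0])
def gview(fn,cam=True):
    s=env.state(); p=s["ee_pos"]; R=Ro.from_euler("xyz",s["ee_rot"],degrees=True).as_matrix(); t=p+R@np.array([0,0,-27.])
    print(s["time_s"],"tcp",p.round(1),s["ee_rot"].round(1),"tip back %.1f along %.1f z %.1f"%(-(t-H)@f,(t-H)@d,t[2]),s["force"].round(1))
    if cam:
        i1=cams.grab_frame("side");i2=cams.grab_frame("wrist")
        cv2.imwrite(fn,np.hstack([cv2.resize(i1[120:300,250:430],(400,400),interpolation=cv2.INTER_CUBIC),cv2.resize(i2[140:340,220:420],(400,400),interpolation=cv2.INTER_CUBIC)])[:,:,::-1])
E
python3 -c "
from h import *
gview('pics/p15.png')"
```

```text
18.15 tcp [615.4 130.  191.7] [179.1  -0.2  48.9] tip back 66.3 along -104.6 z 218.6 [-0.5  0.3  0.4]
```

View pics/p15.png

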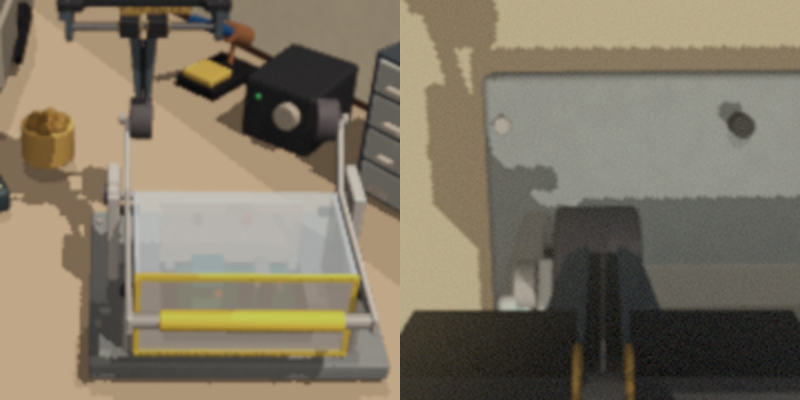

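The tips are just above the counterweight. Now press gently, following its arc.

apply_moves --plan '[{"jaw": 1,"delta_pos": [0,0,2],"spin": 0},{"jaw": 1,"delta_pos": [1,0,4],"spin": 0},{"jaw": 1,"delta_pos": [2,0,6],"spin": 0},{"jaw": 1,"delta_pos": [3,0,8.5],"spin": 0},{"jaw": 1,"delta_pos": [4,0,11],"spin": 0},{"jaw": 1,"delta_pos": [5,0,13.5],"spin": 0},{"jaw": 1,"delta_pos": [6,0,16],"spin": 0},{"jaw": 1,"delta_pos": [7,0,18],"spin": 0}]'

```text
time_s: 19.25
ee_pos: [623.2, 138.6, 178.0]
ee_rot: [178.9, -0.8, 48.9]
force: [1.2, 7.5, 14.5]
gripper_width: 0.6
```

```bash
python3 -c "
from h import *
gview('pics/p16.png')"
```

```text
19.25 tcp [623.2 138.6 178. ] [178.9  -0.8  48.9] tip back 77.6 along -104.4 z 205.0 [ 1.2  7.5 14.5]
```

View pics/p16.png

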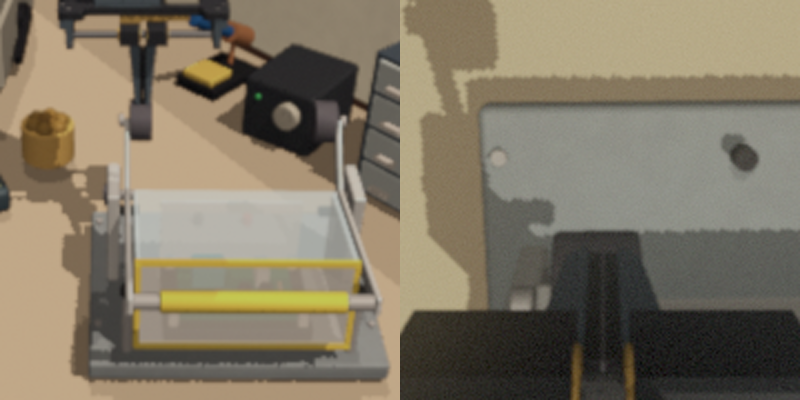

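The guard is following: the bar has risen from y≈320 to 300 in the crop, with about 15 N of force. Continue along the arc, keeping the preload from the first row.

apply_moves --plan '[{"jaw": 1,"delta_pos": [0,0,5.5],"spin": 0},{"jaw": 1,"delta_pos": [1,0,8],"spin": 0},{"jaw": 1,"delta_pos": [2.5,0,10.5],"spin": 0},{"jaw": 1,"delta_pos": [4,0,13],"spin": 0},{"jaw": 1,"delta_pos": [5,0,15.5],"spin": 0},{"jaw": 1,"delta_pos": [6,0,18],"spin": 0},{"jaw": 1,"delta_pos": [7,0,20.5],"spin": 0},{"jaw": 1,"delta_pos": [8,0,23],"spin": 0}]'

```text
time_s: 20.35
ee_pos: [633.6, 148.4, 159.3]
ee_rot: [178.6, -1.6, 48.9]
force: [3.7, 5.8, 10.0]
gripper_width: 0.7
```

```bash
python3 -c "
from h import *
gview('pics/p17.png')"
```

```text
20.35 tcp [633.6 148.4 159.3] [178.6  -1.6  48.9] tip back 91.5 along -103.0 z 186.3 [ 3.7  5.8 10. ]
```

View pics/p17.png

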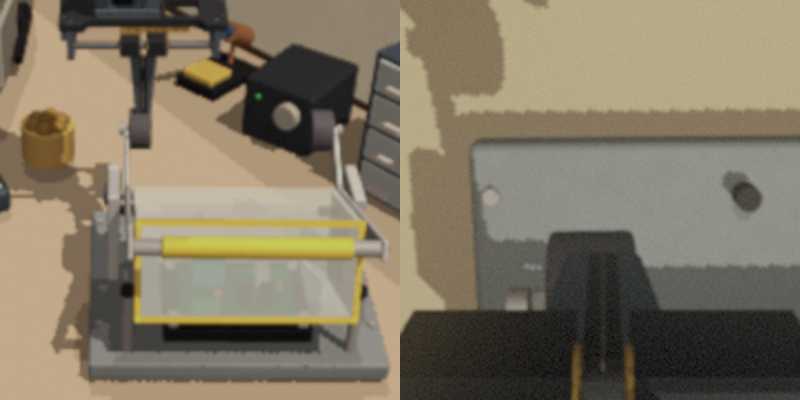

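Guard at roughly 0.4 rad, force down to 10 N. The tip has drifted back about 10 mm from the counterweight's top, so I'll stop advancing it.

apply_moves --plan '[{"jaw": 1,"delta_pos": [-2,0,4.5],"spin": 0},{"jaw": 1,"delta_pos": [-2,0,7],"spin": 0},{"jaw": 1,"delta_pos": [-2,0,9.5],"spin": 0},{"jaw": 1,"delta_pos": [-2,0,12],"spin": 0},{"jaw": 1,"delta_pos": [-2,0,14],"spin": 0},{"jaw": 1,"delta_pos": [-2,0,16],"spin": 0},{"jaw": 1,"delta_pos": [-2,0,18],"spin": 0},{"jaw": 1,"delta_pos": [-2,0,20],"spin": 0}]'

```text
time_s: 21.45
ee_pos: [632.3, 146.0, 138.2]
ee_rot: [178.7, -1.4, 48.9]
force: [1.5, 2.0, 4.2]
gripper_width: 0.4
```

```bash
python3 -c "
from h import *
gview('pics/p18.png')"
```

```text
21.45 tcp [632.3 146.  138.2] [178.7  -1.4  48.9] tip back 88.9 along -102.4 z 165.2 [1.5 2.  4.2]
```

View pics/p18.png

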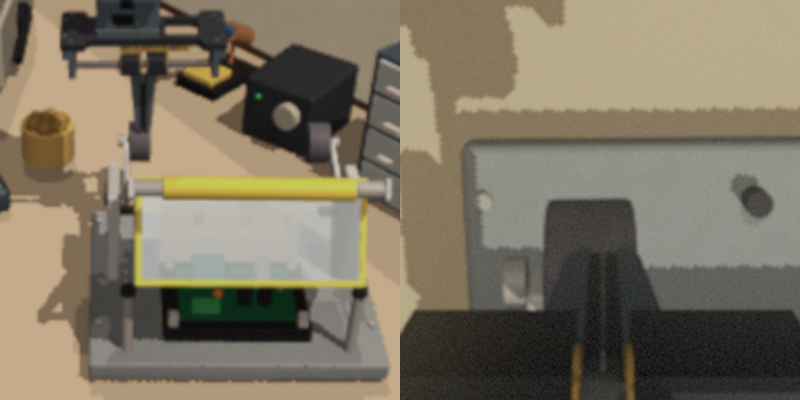

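About 0.66 rad, force 4 N, tip centred again. Now through the balance point.

apply_moves --plan '[{"jaw": 1,"delta_pos": [-1,0,4],"spin": 0},{"jaw": 1,"delta_pos": [-1,0,7],"spin": 0},{"jaw": 1,"delta_pos": [-1,0,10],"spin": 0},{"jaw": 1,"delta_pos": [-1,0,13],"spin": 0},{"jaw": 1,"delta_pos": [-1,0,16.5],"spin": 0},{"jaw": 1,"delta_pos": [-1,0,20],"spin": 0},{"jaw": 1,"delta_pos": [-1,0,24],"spin": 0},{"jaw": 1,"delta_pos": [-1,0,28],"spin": 0}]'

```text
time_s: 22.55
ee_pos: [631.2, 144.5, 108.7]
ee_rot: [178.8, -1.2, 48.9]
force: [0.1, 0.4, 0.9]
gripper_width: 0.5
```

```bash
python3 -c "
from h import *
gview('pics/p19.png')"
```

```text
22.55 tcp [631.2 144.5 108.7] [178.8  -1.2  48.9] tip back 87.1 along -102.3 z 135.7 [0.1 0.4 0.9]
```

View pics/p19.png

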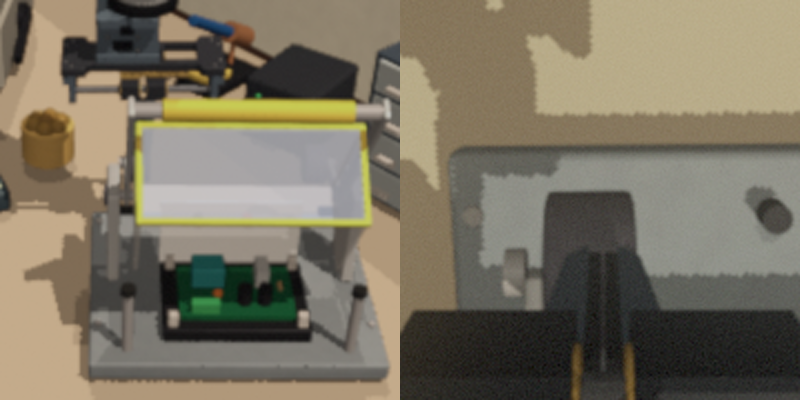

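Past balance: about 1.05 rad and the contact force has faded. Lift the tool straight up and slightly back, clear of the swinging guard.

apply_moves --plan '[{"jaw": 1,"delta_pos": [0,0,-4],"spin": 0},{"jaw": 1,"delta_pos": [2,0,-20],"spin": 0},{"jaw": 1,"delta_pos": [5,0,-50],"spin": 0},{"jaw": 1,"delta_pos": [8,0,-90],"spin": 0},{"jaw": 1,"delta_pos": [10,0,-130],"spin": 0},{"jaw": 1,"delta_pos": [10,0,-170],"spin": 0},{"jaw": 1,"delta_pos": [10,0,-210],"spin": 0},{"jaw": 1,"delta_pos": [10,0,-240],"spin": 0}]'

```text
time_s: 23.65
ee_pos: [630.4, 151.6, 352.1]
ee_rot: [178.7, -1.4, 48.9]
force: [-0.2, 0.2, 0.0]
gripper_width: 0.4
```

Run:
```python
from h import *
gview('',False); print(env.state()["qpos"].round(1), delta([560,330,350],None))
i1=cams.grab_frame("side");i2=cams.grab_frame("top")
cv2.imwrite("pics/p20.png",np.hstack([cv2.resize(i1,(400,300)),cv2.resize(i2,(400,300))])[:,:,::-1])
```

```text
23.65 tcp [630.4 151.6 352.1] [178.7  -1.4  48.9] tip back 91.9 along -107.6 z 379.1 [-0.2  0.2  0. ]
[12.7 21.7 61.3 -0.3 95.1 53.7] (array([  88.3, -170.3,    0.3]), None)
```

View pics/p20.png

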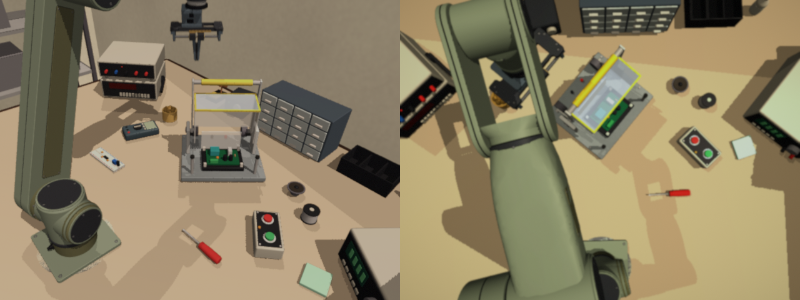

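The guard is up. I'll move the arm well clear to the left and check everything.

apply_moves --plan '[{"jaw": 1,"delta_pos": [0,-15,0],"spin": 0},{"jaw": 1,"delta_pos": [0,-45,0],"spin": 0},{"jaw": 1,"delta_pos": [0,-80,0],"spin": 0},{"jaw": 1,"delta_pos": [0,-120,0],"spin": 0},{"jaw": 1,"delta_pos": [0,-160,0],"spin": 0},{"jaw": 1,"delta_pos": [0,-190,0],"spin": 0},{"jaw": 1,"delta_pos": [0,-200,0],"spin": 0},{"jaw": 1,"delta_pos": [0,-200,0],"spin": 0}]'

```text
time_s: 24.75
ee_pos: [480.3, 283.3, 348.2]
ee_rot: [178.5, -1.6, 49.0]
force: [-0.7, -0.1, 0.2]
gripper_width: 0.2
```

Run:
```python
from h import *
gview('',False)
T=cams.calibration("top");S=cams.calibration("side")
i1=cams.grab_frame("side");i2=cams.grab_frame("top")
cv2.imwrite("pics/p21.png",np.hstack([cv2.resize(i1[140:420,280:500],(314,400)),cv2.resize(i2[60:300,300:560],(433,400))])[:,:,::-1])
for k,im in (("side",i1),("top",i2)):
    hsv=cv2.cvtColor(im,cv2.COLOR_RGB2HSV)
    for nm,a,b in [("yellow",(20,150,100),(35,255,255)),("red",(0,150,90),(8,255,255)),("green",(55,100,60),(90,255,255))]:
        n,l,st,ce=cv2.connectedComponentsWithStats(cv2.inRange(hsv,a,b))
        for i in range(1,n):
            if st[i,4]>75: print(k,nm,st[i],ce[i].round(1))
for th in (1.2,1.3,1.4,1.48):
    X=H+215*(f*np.cos(th)+np.array([0,0,np.sin(th)])); print(th,proj(S,X),proj(T,X))
```

```text
24.75 tcp [480.3 283.3 348.2] [178.5  -1.6  49. ] tip back 93.0 along -307.4 z 375.2 [-0.7 -0.1  0.2]
side yellow [322 126  82  11 718] [362.5 131.4]
side yellow [312 166 105  13 261] [368.5 176.5]
side red [422 342  14  13 140] [428.2 348.2]
side red [317 387  37  35 540] [335.4 404.3]
side green [330 235  53  28 888] [352.8 250.8]
side green [425 370  14  15 163] [431.3 377.1]
side green [576 436   9  16  80] [580.  443.3]
top yellow [152  26  24  22 428] [163.5  37. ]
top yellow [ 275   86  111  127 1666] [319.5 138. ]
top yellow [146 142  31  30 362] [161.9 157.3]
top red [466 220  11   9  83] [471.1 224.1]
top red [430 303  35  11 313] [447.2 308.5]
top green [323 161  42  49 573] [343.5 186.8]
top green [487 241  12  10  97] [492.7 245.5]
1.2 [[365.94982612 150.94343589]] [[339.53507774 151.65573506]]
1.3 [[365.30249668 143.4791858 ]] [[330.74863351 143.5344882 ]]
1.4 [[364.55863736 136.92779318]] [[321.57667501 135.39065977]]
1.48 [[363.90345003 132.3863916 ]] [[314.06758327 128.95698733]]
```

View pics/p21.png

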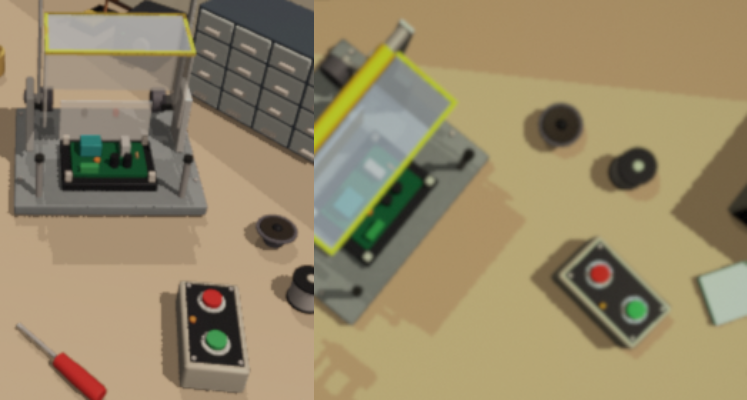

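Run:
```python
from h import *
im=cams.grab_frame("side"); hsv=cv2.cvtColor(im,cv2.COLOR_RGB2HSV)
n,l,st,ce=cv2.connectedComponentsWithStats(cv2.inRange(hsv,(20,150,100),(35,255,255)))
print([ce[i].round(1) for i in range(1,n) if st[i,4]>200], np.abs(env.state()["qvel"]).max(), env.state()["force"])
print(env.job_done())
```

```text
[array([362.6, 131.4]), array([368.8, 176.5])] 0.2765866577300449 [ 0.0696708  -0.27939109 -0.6005065 ]
the job is handed in; nothing more can be done
None
```

The stop button has been pressed and released, and the guard is standing open against its end stop. I handed the job in at about 25 s of the 64 s allowed.

- **Stop button:** I pressed red with the shut fingertips. The force rose through 2.3 and 5.8 N to 10.7 N with no more travel at the end, so it was fully down. After I lifted off, it was back up, and the green button was never touched.
- **Guard:** The tool can only point down, so it could not get under the front bar. I raised the guard by pressing its left counterweight down along its arc, with force falling from about 15 N to 1 N. It passed the balance point and swung on by itself.
- **Last checks:** Two side pictures put the bar at row 131.4, unchanged between them; my model gives 132.4 for 1.48 rad. The control box and screwdriver are at the same pixels as at the start, and the board looks undisturbed. I did not re-measure the other bench items. The arm stands clear with no contact force.
- **Disagreement:** The shut fingertips are about 27 mm above the reported TCP, although the TCP is described as lying between them. I saw this in two views, confirmed it by touch on the button, and allowed for it. My two-view heights were also off by 1 to 4 mm: 64.5 mm against 66 for the buttons, and 126 to 129 mm against 125 for the bar.

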